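# Put away the pH bench: acids, alkalis and the tester

## Task

The pH adjustment is finished, so put everything away: stand the two acid bottles (red caps) upright in the red spill tray and the two alkali bottles (blue caps) upright in the blue one, and press the pH tester fully home in its cutout in the open case, display up. Do not drop or tip the bottles, and leave the beaker and the tube rack where they stand.

Things in the scene. Friction and masses are not known exactly. Their poses are not given: they have to be found in the camera images.
- acid_amber: Acid: brown amber bottle with a red screw cap. Round body 56 mm in diameter, straight up to 82 mm, then a sloping shoulder to the cap (36 mm in diameter, 20 mm high); 115 mm high in all, about 240 g. Stands upright; origin at the centre of its underside, z up.
- acid_white: Acid: white plastic bottle with a red screw cap. Round body 52 mm in diameter, straight up to 66 mm; cap 42 mm in diameter, 18 mm high; 88 mm high in all, about 130 g. Stands upright; origin at the centre of its underside, z up.
- alkali_tall: Alkali: slim white plastic bottle with a blue screw cap. Round body 50 mm in diameter, straight up to 85 mm; cap 34 mm in diameter, 20 mm high; 118 mm high in all, about 170 g. Stands upright; origin at the centre of its underside, z up.
- alkali_jar: Alkali: squat pale grey jar with a wide blue screw cap. Round body 60 mm in diameter, straight up to 56 mm; cap 56 mm in diameter, 22 mm high, from 62 to 84 mm; 84 mm high in all, about 180 g. Stands upright; origin at the centre of its underside, z up.
- tester: Pocket pH tester lying flat, display up: white body 110 mm long, 38 wide, 30 thick, and at its +x end a round lime-green electrode cap 50 mm long, 26 in diameter; about 100 g, loose. x runs towards the cap, z up out of the display. Origin on its underside, mid-width, near its centre of mass: body from x = -60 to +50 mm, cap from +50 to +100.
- tray_red: Red spill tray, an open rectangular tray fixed to the bench, 135 mm along its x, 180 mm along its y, 30 mm high, walls and floor 5 mm thick (inside 125 x 170 mm, so two bottles fit side by side along y). Origin at the centre of its underside, z up.
- tray_blue: Blue spill tray, an open rectangular tray fixed to the bench, 135 mm along its x, 180 mm along its y, 30 mm high, walls and floor 5 mm thick (inside 125 x 170 mm, so two bottles fit side by side along y). Origin at the centre of its underside, z up.
- case: Black case, fixed, lid folded flat on its -y side. Origin under the cutout; grey insert 142 mm wide in y, x -84 to 122, top at z 32. Tester-shaped cutout, ochre floor z 12: 52 wide x -66 to 56, then 40 wide to 106 for the cap. Seated tester: origin at 0,0,12, x along x. Sprung nibs grip its sides: weight alone leaves it 6 mm proud, press 3-8 N. Finger scoops |x|<24, out to |y|=63, floor z 5.
- beaker: Bystander: small open off-white plastic beaker, 49 mm in diameter, 66 mm high, loose. Stands upright; origin at the centre of its underside, z up.
- rack: Bystander: lime-yellow tube rack, 170 mm along its x, 60 mm along its y, block 28 mm high, with sample tubes standing up to 80 mm high, loose. Origin at the centre of its underside, z up.
Things that resemble listed ones, but are neither listed nor needed, are in the scene too. Leave any pink look-alike of the alkali_jar alone. Leave any turquoise look-alike of the tester alone.

How it is judged:
At the end, for the whole second after the job is handed in: Red-capped bottles on the red tray's floor, blue-capped ones on the blue tray's, upright within 7 degrees; tester in its cutout, display up, level within 6 degrees, within 3 mm of full depth, 9 mm of its place along and 8 mm across; all released and at rest (x of acid_amber in the frame of tray_red between -0.06 and 0.06 m and y of acid_amber in the frame of tray_red between -0.083 and 0.083 m and z of each of acid_amber, acid_white in the frame of tray_red below 0.015 m and angle between each of acid_amber, acid_white, alkali_tall, alkali_jar's own z axis and vertical below 0.12 rad and linear speed of each of acid_amber, acid_white, alkali_tall, alkali_jar, tester below 0.02 m/s and x of acid_white in the frame of tray_red between -0.06 and 0.06 m and y of acid_white in the frame of tray_red between -0.083 and 0.083 m and x of alkali_tall in the frame of tray_blue between -0.06 and 0.06 m and y of alkali_tall in the frame of tray_blue between -0.083 and 0.083 m and z of each of alkali_tall, alkali_jar in the frame of tray_blue below 0.015 m and x of alkali_jar in the frame of tray_blue between -0.06 and 0.06 m and y of alkali_jar in the frame of tray_blue between -0.083 and 0.083 m and z of tester in the frame of case below 0.015 m and x of tester in the frame of case between -0.009 and 0.009 m and y of tester in the frame of case between -0.008 and 0.008 m and angle between tester's own z axis and vertical below 0.1 rad); the robot touches nothing.
It fails at once if a bottle is tipped by more than 35 degrees (angle between any of acid_amber, acid_white, alkali_tall, alkali_jar's own z axis and vertical above 0.6 rad).
It fails at once if a bottle is dropped (falls free faster than 0.7 m/s, about 25 mm) ((linear speed of acid_amber above 0.7 m/s and contact force between the fingers and acid_amber below 0.01 N) or (linear speed of acid_white above 0.7 m/s and contact force between the fingers and acid_white below 0.01 N) or (linear speed of alkali_tall above 0.7 m/s and contact force between the fingers and alkali_tall below 0.01 N) or (linear speed of alkali_jar above 0.7 m/s and contact force between the fingers and alkali_jar below 0.01 N)).
It fails at once if the tube rack is shifted more than 30 mm or tipped (distance of rack from where it was at the start of the episode above 0.03 m or angle between rack's own z axis and vertical above 0.35 rad).
It fails at once if the beaker is shifted more than 30 mm or tipped (distance of beaker from where it was at the start of the episode above 0.03 m or angle between beaker's own z axis and vertical above 0.35 rad).
It also fails if it takes over 144 s, if anything falls off the work surface, if the arm or the gripper's body presses on something with over 40 N, if the wrist force passes 120 N, or if a joint passes its speed limit or range.

## Robot

A 6-joint arm with a two-finger parallel gripper is mounted at the origin on the work surface. World frame = base frame: x ahead of the robot, y to its left, z up, the work surface at z = 0. Lengths are in m, angles in rad, forces in N, time in s.
With the tool pointing down it reaches from about 0.425 to 0.95 m from the base axis. Payload 3.5 kg.
Tool frame: the origin (TCP) lies at the very end of the fingers, on their centre line; the grasp point (between the pads) lies 19 mm behind it; z points along the fingers, y is the direction in which the jaws open and shut (so a half turn about z gives the same grasp; the last joint's range is limited). The gripper opens to 85 mm and grips with 20 to 120 N. Pads are 22 mm wide; open, the fingers measure 114 mm over their backs; the gripper's body (76 mm by 85 mm) begins 54 mm behind the grasp point. The pads swing forward as they close: fully open they stand 13 mm farther back than shut.
Start: joints at [1.142, 0.286, 1.577, -0, 1.279, -0.15], TCP at [0.186, 0.649, 0.231] pointing down, gripper open.
Joint ranges: [-2.77, 2.77], [-0.9, 2.22], [0.21, 2.48], [-1.53, 4.67], [0.24, 2.81], [-2.84, 2.84]. Speed limits (rad/s): [2.79, 2.79, 3.14, 3.14, 3.14, 3.14].

## Interface

Orientations are given as a unit quaternion [x, y, z, w].
In Python, from plant import ctrl, eyes, ticket gives the robot as it stands.
- The arm moves only by the tool send_rows, never from a script. Its arguments are lists of equal length, an entry for each row: "translation": the shift along the tool's x, y, z in units of 30 mm (1.0 is 30 mm), a list of three; "rotation": the turn, a rotation vector about the tool's x, y, z in units of 5 degrees (1.0 is 5 degrees), a list of three; "grip": the finger opening in mm, from 0 to 85.4. A call has 1 to 5 rows; each row shifts and turns the commanded pose from where the row before left it, along the tool's axes as they then stand; what a row does not reach is not made up. A row lasts 1/8 s, in which the tool goes at most 62.5 mm and 10.7 degrees, less where a joint would pass 70% of its speed; a pose out of reach is approached as far as the arm can. A call is refused whole if a number of a shift passes 1 or a number of a turn 1, either way. A call with a gripper value outside its range is refused whole. The fingers move at their own pace and stop on an object; "squeeze" is the grip in N (left out, the last holds). Time passes only in rows, so rows that do not move let the fingers close. It gives the time, the measured TCP pose, the force and the opening at its end, in the units of the state.
- ctrl.get_state(): the state, without advancing time (a new reading comes with each control period).
- eyes.read_camera(name): name is "scene" or "top" or "wrist"; returns a dict with "image" (384x512x3 uint8, blue, green, red), "mtx" (3x3 intrinsics, pixels), "xyz" and "orientation" of the camera in the world; the wrist camera has in their place "hand_eye" (4x4, takes a point from camera to tool coordinates, whose origin is the TCP and whose axes are the flange's). Camera axes: x right, y down, z forward; pixel columns grow to the right and rows downward; lengths in m; the calibration is good to about 2 mm. A picture is of the moment at which its call begins: read the wrist's pose just before it. There is no depth.
- ticket.sign_off(): hands the job in, once; it reports no verdict.
The state is a dict: "time": time; "qpos": joint angles; "dq": joint speeds; "joint_efforts": joint torques, N m; "eef_pos": TCP position; "tcp_rot": TCP orientation; "contact_force": force on the tool from outside, world axes, zero at the start; "wrist_torque": the same for the moment, N m; "opening": opening from 0.0 (shut) to 1.0 (fully open).
Only numpy, scipy, OpenCV 4.12 (cv2) and the standard library are available. Lean on these libraries where they do the work, as an engineer would, in place of code of your own. Each camera call takes 0.05 s, during which the arm holds its last target. There are 200 camera calls.

## Working session

There is one attempt and no reset: what is moved stays moved. The work goes in short steps, Python scripts to look and compute and a tool call to move; the robot and the scene stay as the last step left them, time stands still between calls to the robot, and variables do not carry over. Pictures are saved under pics/ and viewed, about 12 in all and at most 16, crops included, and the job is handed in when it is done.

Besides the shell and the picture viewer there is one more tool, called after "Call:" as a command line: name --argument value ..., lists and objects as JSON in quotes. send_rows: Moves the arm, as the interface text tells. Its arguments: {"type":"object","properties":{"translation":{"type":"array"},"rotation":{"type":"array"},"grip":{"type":"array"},"squeeze":{"type":"number"}},"required":["translation","rotation","grip"]}

```bash
mkdir -p pics; ls
python3 - <<'E'
from plant import ctrl, eyes
import cv2
print(ctrl.get_state())
for n in ("scene","top"):
    d=eyes.read_camera(n); cv2.imwrite(f"pics/{n}0.png",d["image"]); print(n,d["mtx"],d["xyz"],d["orientation"])
print(eyes.read_camera("wrist")["hand_eye"])
E
```

```text
pics
{'time': 0.0, 'qpos': array([ 1.14196694e+00,  2.87201174e-01,  1.57815922e+00,  1.64200644e-05,
        1.27858000e+00, -1.50001857e-01]), 'dq': array([-0.00018356,  0.00021517, -0.00050919,  0.00109971, -0.00082961,
        0.00012812]), 'joint_efforts': array([-3.92250231e-04, -4.05971575e+01, -2.92630577e+01, -1.88500585e-04,
        5.69128519e-03,  9.01352678e-06]), 'eef_pos': array([0.18547741, 0.64834713, 0.22993312]), 'tcp_rot': array([ 1.38964845e-01,  9.90296619e-01, -1.12280697e-03, -3.42545756e-04]), 'contact_force': array([0.37196372, 0.20381948, 0.33209633]), 'wrist_torque': array([-0.01444497, -0.01873907,  0.00031842]), 'opening': 0.9973925546790342}
scene [[402.63659454   0.         248.25779739]
 [  0.         402.63659454 192.19606653]
 [  0.           0.           1.        ]] [ 1.54180199 -0.08281116  0.80770994] [ 0.63588719  0.62549439 -0.319609   -0.31977232]
top [[372.30341879   0.         248.84446382]
 [  0.         372.30341879 194.3462632 ]
 [  0.           0.           1.        ]] [ 0.38600427 -0.07963571  1.22304769] [-0.69677379  0.7162682  -0.02556253  0.02850794]
[[-3.46113569e-04 -9.55927513e-01 -2.93602572e-01  7.40661015e-02]
 [ 9.99999938e-01 -3.51383437e-04 -3.47968758e-05  9.55115243e-04]
 [-6.99037899e-05 -2.93602566e-01  9.55927575e-01 -1.42163580e-01]
 [ 0.00000000e+00  0.00000000e+00  0.00000000e+00  1.00000000e+00]]
```

View pics/top0.png

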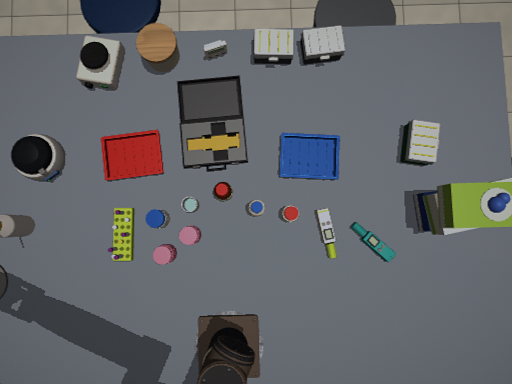

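View pics/scene0.png

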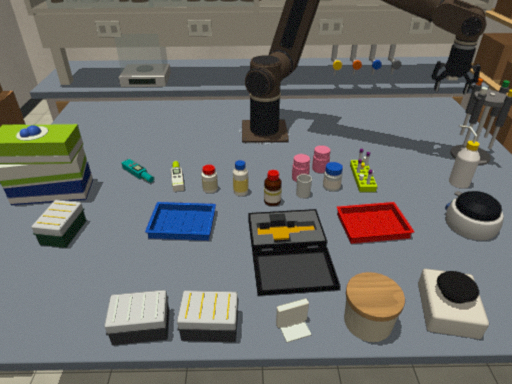

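```bash
cat > h.py <<'E'
from plant import ctrl, eyes
import cv2, numpy as np
from scipy.spatial.transform import Rotation as R
def cam(n):
    s=ctrl.get_state(); d=eyes.read_camera(n); K=d["mtx"]
    if n=="wrist":
        T=np.eye(4);T[:3,:3]=R.from_quat(s["tcp_rot"]).as_matrix();T[:3,3]=s["eef_pos"]
        T=T@d["hand_eye"]; return d["image"],K,T[:3,:3],T[:3,3]
    return d["image"],K,R.from_quat(d["orientation"]).as_matrix(),np.array(d["xyz"])
def ray(c,px,z):
    im,K,Rm,o=c; px=np.atleast_2d(px).astype(float)
    d=(Rm@np.linalg.inv(K)@np.c_[px,np.ones(len(px))].T).T
    return o+d*((z-o[2])/d[:,2])[:,None]
def proj(c,p):
    im,K,Rm,o=c; q=K@(Rm.T@(np.asarray(p)-o)); return q[:2]/q[2]
def blobs(im,lo,hi,amin=30,roi=None):
    m=cv2.inRange(cv2.cvtColor(im,cv2.COLOR_BGR2HSV),np.array(lo),np.array(hi))
    if roi: k=np.zeros_like(m);x0,y0,x1,y1=roi;k[y0:y1,x0:x1]=m[y0:y1,x0:x1];m=k
    cs,_=cv2.findContours(m,cv2.RETR_EXTERNAL,cv2.CHAIN_APPROX_NONE)
    return [c for c in cs if cv2.contourArea(c)>=amin]
def rect(c,cn,z):
    P=ray(c,cn.reshape(-1,2),z); (cx,cy),(w,h),a=cv2.minAreaRect((P[:,:2]*1000).astype(np.float32)); return round(cx,1),round(cy,1),round(w,1),round(h,1),round(a,1)
E
python3 - <<'E'
from h import *
c=cam("top"); im=c[0]
for nm,lo,hi,z in [("red",(0,150,60),(8,255,255),.03),("blue",(105,150,60),(125,255,255),.03),("ochre",(15,150,80),(28,255,255),.012),("lime",(29,130,80),(40,255,255),.02),("turq",(80,100,60),(95,255,255),.02),("pink",(160,80,80),(176,255,255),.08)]:
    for b in blobs(im,lo,hi,12):
        (x,y),r=cv2.minEnclosingCircle(b)
        print(nm,(round(x,1),round(y,1),round(r,1)),cv2.contourArea(b),rect(c,b,z))
big=cv2.resize(im[65:275,90:410],None,fx=2.5,fy=2.5,interpolation=cv2.INTER_CUBIC); cv2.imwrite("pics/c1.png",big)
E
```

```text
red (290.8, 212.7, 6.7) 122.5 (413.9, -209.1, 38.4, 38.5, 88.0)
red (221.5, 189.1, 6.8) 122.5 (496.4, 10.8, 41.2, 38.7, 43.5)
red (131.0, 154.5, 35.7) 2450.0 (617.5, 300.4, 143.8, 189.5, 6.0)
blue (154.9, 218.0, 9.4) 240.0 (408.4, 226.7, 58.0, 54.3, 88.4)
blue (256.5, 206.8, 5.4) 76.0 (436.2, -99.3, 28.9, 32.1, 88.4)
blue (499.4, 201.6, 10.8) 236.5 (433.1, -875.8, 46.2, 69.5, 42.1)
blue (309.4, 155.8, 35.6) 2456.5 (597.5, -274.7, 188.4, 143.9, 85.6)
blue (137.0, 14.5, 21.6) 212.0 (1090.9, 281.3, 49.1, 145.3, 43.6)
ochre (213.1, 142.1, 26.2) 563.0 (651.7, 37.4, 48.8, 169.9, 4.8)
lime (331.3, 250.2, 7.4) 91.0 (291.3, -334.1, 45.3, 24.9, 11.7)
lime (122.5, 234.0, 27.7) 790.5 (362.0, 334.3, 60.0, 166.8, 88.2)
lime (481.2, 203.5, 36.8) 1633.5 (425.4, -826.1, 197.5, 143.2, 89.7)
turq (372.8, 241.1, 25.7) 477.5 (317.8, -469.1, 161.3, 37.7, 46.7)
pink (163.9, 254.1, 11.3) 310.5 (298.1, 187.0, 55.8, 67.7, 25.0)
pink (189.9, 235.3, 10.6) 283.0 (354.2, 108.7, 58.1, 54.8, 89.0)
```

View pics/c1.png

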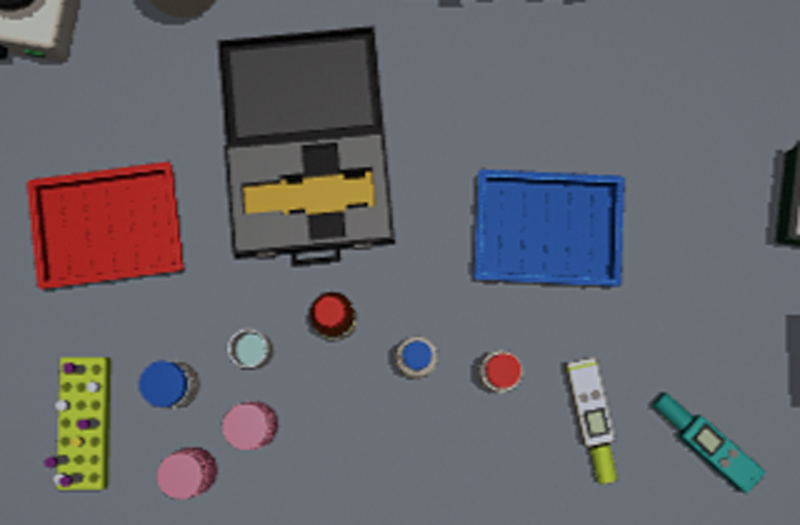

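Run:
```python
from h import *
c=cam("top"); s=cam("scene")
RED=((0,150,60),(8,255,255));BLU=((105,150,60),(125,255,255))
for nm,col,roi,z,sroi in [("amber",RED,(205,175,240,205),.115,(262,165,285,185)),("white",RED,(275,200,305,228),.088,(200,160,220,178)),("tall",BLU,(245,195,270,220),.118,(230,158,250,174)),("jar",BLU,(140,205,172,232),.084,(320,160,350,180))]:
    b=max(blobs(c[0],*col,12,roi),key=cv2.contourArea)
    p=ray(c,cv2.minEnclosingCircle(b)[0],z)[0]
    bs=blobs(s[0],*col,8,sroi)
    q=cv2.boundingRect(max(bs,key=cv2.contourArea)) if bs else None
    print(nm,p.round(4),"scene cap bbox",q,"pred top centre",proj(s,p).round(1))
# trays: rim corner rectangle, scene+top views
for nm,col,roi,sroi in [("tray_red",RED,(95,120,175,190),(330,195,420,250)),("tray_blue",BLU,(270,125,350,190),(140,195,225,245))]:
    for cc,r in ((c,roi),(s,sroi)):
        b=max(blobs(cc[0],*col,100,r),key=cv2.contourArea); print(nm,rect(cc,b,.03),rect(cc,b,.0))
# case ochre
b=max(blobs(c[0],(15,150,80),(28,255,255),100,(170,120,250,170)),key=cv2.contourArea)
P=ray(c,b.reshape(-1,2),.012)[:,:2]; print("ochre",rect(c,b,.012), "y ext",P[:,1].min(),P[:,1].max())
# tester: white body + lime
im=c[0]; hsv=cv2.cvtColor(im,cv2.COLOR_BGR2HSV); m=((hsv[...,2]>140)).astype(np.uint8)*255
k=np.zeros_like(m);k[200:270,310:345]=m[200:270,310:345]
cs,_=cv2.findContours(k,cv2.RETR_EXTERNAL,cv2.CHAIN_APPROX_NONE)
for b in cs:
    if cv2.contourArea(b)>40: print("tester body",rect(c,b,.03),cv2.contourArea(b))
b=max(blobs(im,(29,130,80),(40,255,255),30,(320,235,345,265)),key=cv2.contourArea);print("cap",rect(c,b,.02))
```

```text
amber [0.4889 0.0051 0.115 ] scene cap bbox (265, 170, 14, 12) pred top centre [273.3 171.5]
white [ 0.4135 -0.2023  0.088 ] scene cap bbox (203, 165, 12, 10) pred top centre [209.1 166.6]
tall [ 0.433  -0.0979  0.118 ] scene cap bbox (235, 161, 10, 9) pred top centre [240.4 161.6]
jar [0.4087 0.2134 0.084 ] scene cap bbox (326, 162, 16, 13) pred top centre [333.9 165.3]
tray_red (617.5, 300.6, 143.8, 189.8, 6.0) (623.3, 310.1, 147.4, 194.6, 6.0)
tray_red (633.4, 296.5, 166.2, 195.1, 6.1) (598.4, 311.2, 172.6, 202.6, 6.1)
tray_blue (597.5, -274.7, 188.4, 143.9, 85.6) (602.9, -279.6, 193.1, 147.6, 85.6)
tray_blue (614.7, -277.4, 188.9, 166.7, 85.7) (579.0, -284.9, 196.2, 173.1, 85.7)
ochre (651.7, 37.4, 48.8, 169.9, 4.8) y ext -0.04805977498917306 0.12340554838977098
tester body (291.4, -334.1, 43.8, 16.6, 10.1) 57.0
tester body (387.0, -315.9, 76.1, 36.1, 10.8) 198.0
cap (291.3, -334.1, 45.3, 24.9, 11.7)
```

Call:
send_rows --translation '[[0, 0, 0], [0, 0, 0], [0, 0, 0], [0, 0, 0], [0, 0, 0]]' --rotation '[[0, 0, 1], [0, 0, 1], [0, 0, 1], [0, 0, 1], [0, 0, 1]]' --grip '[85, 85, 85, 85, 85]' --squeeze 40

```text
time: 0.92
eef_pos: [0.1857, 0.6489, 0.2312]
tcp_rot: [0.351, 0.936, -0.0, -0.0]
contact_force: [-0.3, -0.7, -0.5]
opening: 0.994
```

Call:
send_rows --translation '[[0, 0, 0], [0, 0, 0], [0, 0, 0], [0, 0, 0], [0, 0, 0]]' --rotation '[[0, 0, 1], [0, 0, 1], [0, 0, 1], [0, 0, 1], [0, 0, 1]]' --grip '[85, 85, 85, 85, 85]'

```text
time: 1.55
eef_pos: [0.1857, 0.6489, 0.2312]
tcp_rot: [0.546, 0.838, -0.0, 0.0]
contact_force: [0.1, 0.3, -0.0]
opening: 0.995
```

Call:
send_rows --translation '[[0, 0, 0], [0, 0, 0], [0, 0, 0], [0, 0, 0], [0, 0, 0]]' --rotation '[[0, 0, 1], [0, 0, 1], [0, 0, 1], [0, 0, 1], [0, 0, 0.8]]' --grip '[85, 85, 85, 85, 85]'

```text
time: 2.17
eef_pos: [0.1857, 0.6489, 0.2312]
tcp_rot: [0.708, 0.706, -0.0, 0.0]
contact_force: [0.2, 0.1, 0.4]
opening: 0.993
```

Call:
send_rows --translation '[[-1, 0.5, 0], [-1, 0.5, 0], [-1, 0.5, 0], [-1, 0.5, 0], [-1, 0.5, 0]]' --rotation '[[0, 0, 0], [0, 0, 0], [0, 0, 0], [0, 0, 0], [0, 0, 0]]' --grip '[85, 85, 85, 85, 85]'

```text
time: 2.8
eef_pos: [0.2612, 0.498, 0.2314]
tcp_rot: [0.707, 0.707, 0.0, 0.0]
contact_force: [0.0, 0.7, 0.2]
opening: 0.998
```

Call:
send_rows --translation '[[-1, 0.5, 0], [-1, 0.5, 0], [-1, 0.5, 0], [-1, 0.5, 0], [-1, 0.5, 0]]' --rotation '[[0, 0, 0], [0, 0, 0], [0, 0, 0], [0, 0, 0], [0, 0, 0]]' --grip '[85, 85, 85, 85, 85]'

```text
time: 3.42
eef_pos: [0.3362, 0.348, 0.2315]
tcp_rot: [0.707, 0.707, 0.0, 0.0]
contact_force: [-0.4, -0.1, -0.1]
opening: 0.997
```

Call:
send_rows --translation '[[-1, 0.6, 0], [-1, 0.6, 0], [-1, 0.6, 0], [-1, 0.6, 0], [-0.5, 0, 0]]' --rotation '[[0, 0, 0], [0, 0, 0], [0, 0, 0], [0, 0, 0], [0, 0, 0]]' --grip '[85, 85, 85, 85, 85]'

```text
time: 4.05
eef_pos: [0.4086, 0.2128, 0.2315]
tcp_rot: [0.708, 0.707, 0.0, 0.0]
contact_force: [-0.6, -1.0, -0.4]
opening: 0.995
```

Call:
send_rows --translation '[[0, 0, 1], [0, 0, 1], [0, 0, 1], [0, 0, 1], [0, 0, 1]]' --rotation '[[0, 0, 0], [0, 0, 0], [0, 0, 0], [0, 0, 0], [0, 0, 0]]' --grip '[85, 85, 85, 85, 85]'

```text
time: 4.68
eef_pos: [0.4074, 0.2144, 0.0806]
tcp_rot: [0.707, 0.707, 0.0, -0.0]
contact_force: [-0.1, 0.2, 0.5]
opening: 0.993
```

Call:
send_rows --translation '[[0, 0, 0.7], [0, 0, 0.7], [0, 0, 0.5], [0, 0, 0], [0, 0, 0]]' --rotation '[[0, 0, 0], [0, 0, 0], [0, 0, 0], [0, 0, 0], [0, 0, 0]]' --grip '[85, 85, 85, 50, 50]'

```text
time: 5.3
eef_pos: [0.4089, 0.2144, 0.0254]
tcp_rot: [0.707, 0.707, 0.001, 0.001]
contact_force: [0.9, 0.3, -1.0]
opening: 0.686
```

Call:
send_rows --translation '[[0, 0, 0], [0, 0, 0], [0, 0, 0], [0, 0, 0]]' --rotation '[[0, 0, 0], [0, 0, 0], [0, 0, 0], [0, 0, 0]]' --grip '[50, 50, 50, 50]'

```text
time: 5.8
eef_pos: [0.4085, 0.2142, 0.0251]
tcp_rot: [0.707, 0.707, 0.0, 0.0]
contact_force: [-0.1, 0.2, 5.4]
opening: 0.684
```

Call:
send_rows --translation '[[0, 0, -0.3], [0, 0, -0.6], [0, 0, -0.6], [0, 0, 0]]' --rotation '[[0, 0, 0], [0, 0, 0], [0, 0, 0], [0, 0, 0]]' --grip '[50, 50, 50, 50]'

```text
time: 6.3
eef_pos: [0.4087, 0.2143, 0.0704]
tcp_rot: [0.707, 0.707, 0.001, 0.001]
contact_force: [-0.1, -0.4, -1.9]
opening: 0.682
```

Run:
```python
from h import *
print(ctrl.get_state()["contact_force"])
cv2.imwrite("pics/s2.png",cam("scene")[0][130:260,130:430].repeat(2,0).repeat(2,1))
```

```text
[-0.07742649 -0.41289209 -1.86710844]
```

View pics/s2.png

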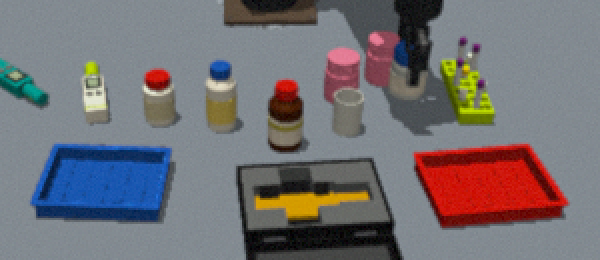

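Call:
send_rows --translation '[[0, 0, -0.5], [0, 0, -0.9], [0, 0, -1], [-0.3, 0, -1], [-0.6, 0.3, -0.6]]' --rotation '[[0, 0, 0], [0, 0, 0], [0, 0, 0], [0, 0, 0], [0, 0, 0]]' --grip '[50, 50, 50, 50, 50]'

```text
time: 6.98
eef_pos: [0.417, 0.1872, 0.1911]
tcp_rot: [0.706, 0.708, 0.001, 0.0]
contact_force: [1.4, -0.3, -2.0]
opening: 0.685
```

Call:
send_rows --translation '[[-1, 0.3, 0], [-1, 0.4, 0], [-1, 0.4, 0], [-1, 0.4, 0], [-1, 0.4, 0]]' --rotation '[[0, 0, 0], [0, 0, 0], [0, 0, 0], [0, 0, 0], [0, 0, 0]]' --grip '[50, 50, 50, 50, 50]'

```text
time: 7.6
eef_pos: [0.474, 0.0361, 0.1893]
tcp_rot: [0.707, 0.707, -0.0, -0.0]
contact_force: [-0.3, 0.9, -1.2]
opening: 0.686
```

Call:
send_rows --translation '[[-1, 0.4, 0], [-1, 0.4, 0], [-1, 0.4, 0], [-1, 0.4, 0], [-1, 0.4, 0]]' --rotation '[[0, 0, 0], [0, 0, 0], [0, 0, 0], [0, 0, 0], [0, 0, 0]]' --grip '[50, 50, 50, 50, 50]'

```text
time: 8.22
eef_pos: [0.534, -0.1138, 0.1891]
tcp_rot: [0.707, 0.707, -0.0, -0.001]
contact_force: [0.1, 0.5, -1.0]
opening: 0.685
```

Call:
send_rows --translation '[[-1, 0.4, 0], [-1, 0.4, 0], [-1, 0.4, 0], [-1, 0.4, 0], [-1, 0.4, 0]]' --rotation '[[0, 0, 0], [0, 0, 0], [0, 0, 0], [0, 0, 0], [0, 0, 0]]' --grip '[50, 50, 50, 50, 50]'

```text
time: 8.85
eef_pos: [0.5941, -0.2637, 0.189]
tcp_rot: [0.707, 0.707, -0.0, -0.001]
contact_force: [-0.3, 0.1, -2.3]
opening: 0.687
```

Call:
send_rows --translation '[[-1, 0, 0], [-0.6, 0, 0], [-0.3, 0, 0.3], [0, 0, 0.8], [0, 0, 0.8]]' --rotation '[[0, 0, 0], [0, 0, 0], [0, 0, 0], [0, 0, 0], [0, 0, 0]]' --grip '[50, 50, 50, 50, 50]'

```text
time: 9.48
eef_pos: [0.5939, -0.3191, 0.1311]
tcp_rot: [0.707, 0.707, 0.0, -0.0]
contact_force: [-0.1, 0.8, -1.1]
opening: 0.685
```

Call:
send_rows --translation '[[0, 0, 0.9], [0, 0, 0.9], [0, 0, 0.8], [0, 0, 0.4], [0, 0, 0.2]]' --rotation '[[0, 0, 0], [0, 0, 0], [0, 0, 0], [0, 0, 0], [0, 0, 0]]' --grip '[50, 50, 50, 50, 50]'

```text
time: 10.1
eef_pos: [0.5939, -0.3192, 0.0355]
tcp_rot: [0.707, 0.707, -0.0, -0.001]
contact_force: [0.1, 0.1, -1.3]
opening: 0.69
```

Call:
send_rows --translation '[[0, 0, 0.07], [0, 0, 0.04], [0, 0, 0]]' --rotation '[[0, 0, 0], [0, 0, 0], [0, 0, 0]]' --grip '[50, 50, 50]'

```text
time: 10.48
eef_pos: [0.5946, -0.3202, 0.0338]
tcp_rot: [0.707, 0.707, 0.0, 0.001]
contact_force: [-0.6, 0.8, -1.1]
opening: 0.685
```

Call:
send_rows --translation '[[0, 0, 0.06], [0, 0, 0.04], [0, 0, 0]]' --rotation '[[0, 0, 0], [0, 0, 0], [0, 0, 0]]' --grip '[50, 50, 50]'

```text
time: 10.85
eef_pos: [0.5942, -0.32, 0.0302]
tcp_rot: [0.707, 0.707, -0.0, 0.0]
contact_force: [-0.8, 0.2, -0.4]
opening: 0.69
```

Call:
send_rows --translation '[[0, 0, 0], [0, 0, 0], [0, 0, 0], [0, 0, 0]]' --rotation '[[0, 0, 0], [0, 0, 0], [0, 0, 0], [0, 0, 0]]' --grip '[66, 75, 85, 85]'

```text
time: 11.35
eef_pos: [0.5942, -0.3199, 0.0302]
tcp_rot: [0.707, 0.707, 0.0, 0.0]
contact_force: [0.6, 0.4, 0.7]
opening: 0.992
```

Call:
send_rows --translation '[[0, 0, -0.4], [0, 0, -0.9], [0, 0, -1], [0, 0, -1], [0, 0, -1]]' --rotation '[[0, 0, 0], [0, 0, 0], [0, 0, 0], [0, 0, 0], [0, 0, 0]]' --grip '[85, 85, 85, 85, 85]'

```text
time: 11.98
eef_pos: [0.5943, -0.32, 0.1611]
tcp_rot: [0.707, 0.707, 0.0, 0.001]
contact_force: [0.2, 0.6, -0.7]
opening: 0.997
```

Call:
send_rows --translation '[[0, 0, -0.8], [0, 0, 0]]' --rotation '[[0, 0, 0], [0, 0, 0]]' --grip '[85, 85]'

```text
time: 12.22
eef_pos: [0.5956, -0.3209, 0.1871]
tcp_rot: [0.707, 0.707, 0.0, 0.003]
contact_force: [-0.1, 0.0, -0.4]
opening: 0.994
```

Call:
send_rows --translation '[[0.5, -0.4, 0], [0.9, -0.7, 0], [1, -0.8, 0], [1, -0.8, 0], [1, -0.8, 0]]' --rotation '[[0, 0, 0], [0, 0, 0], [0, 0, 0], [0, 0, 0], [0, 0, 0]]' --grip '[85, 85, 85, 85, 85]'

```text
time: 12.85
eef_pos: [0.4876, -0.1866, 0.1816]
tcp_rot: [0.707, 0.707, -0.0, -0.001]
contact_force: [0.7, 0.6, 0.3]
opening: 0.997
```

Call:
send_rows --translation '[[1, -0.8, 0], [1, -0.7, 0], [0.7, -0.3, 0], [0.3, -0.1, 0], [0, 0, 0]]' --rotation '[[0, 0, 0], [0, 0, 0], [0, 0, 0], [0, 0, 0], [0, 0, 0]]' --grip '[85, 85, 85, 85, 85]'

```text
time: 13.48
eef_pos: [0.4325, -0.0979, 0.1831]
tcp_rot: [0.707, 0.708, -0.0, 0.0]
contact_force: [-0.4, -0.6, 0.1]
opening: 0.995
```

Call:
send_rows --translation '[[0, 0, 0.7], [0, 0, 0.8], [0, 0, 0.8], [0, 0, 0.8], [0, 0, 0.8]]' --rotation '[[0, 0, 0], [0, 0, 0], [0, 0, 0], [0, 0, 0], [0, 0, 0]]' --grip '[85, 85, 85, 85, 85]'

```text
time: 14.1
eef_pos: [0.4329, -0.099, 0.0653]
tcp_rot: [0.707, 0.707, 0.0, 0.0]
contact_force: [0.1, 0.3, -0.5]
opening: 0.996
```

Call:
send_rows --translation '[[0, 0, 0.5], [0, 0, 0.15], [0, 0, 0], [0, 0, 0], [0, 0, 0]]' --rotation '[[0, 0, 0], [0, 0, 0], [0, 0, 0], [0, 0, 0], [0, 0, 0]]' --grip '[85, 85, 40, 40, 40]'

```text
time: 14.72
eef_pos: [0.4332, -0.0984, 0.0478]
tcp_rot: [0.707, 0.707, 0.001, 0.001]
contact_force: [0.2, -0.4, 2.0]
opening: 0.571
```

Call:
send_rows --translation '[[0, 0, 0], [0, 0, 0], [0, 0, -0.3], [0, 0, -0.5], [0, 0, 0]]' --rotation '[[0, 0, 0], [0, 0, 0], [0, 0, 0], [0, 0, 0], [0, 0, 0]]' --grip '[40, 40, 40, 40, 40]'

```text
time: 15.35
eef_pos: [0.4328, -0.0983, 0.0719]
tcp_rot: [0.707, 0.707, 0.0, 0.001]
contact_force: [0.2, 0.8, -2.2]
opening: 0.576
```

Call:
send_rows --translation '[[0, 0, -0.6], [-0.2, 0.2, -0.8], [-0.5, 0.6, -0.5], [-0.7, 0.9, 0], [-0.8, 1, 0]]' --rotation '[[0, 0, 0], [0, 0, 0], [0, 0, 0], [0, 0, 0], [0, 0, 0]]' --grip '[40, 40, 40, 40, 40]'

```text
time: 15.98
eef_pos: [0.5135, -0.1642, 0.1274]
tcp_rot: [0.707, 0.707, -0.0, -0.0]
contact_force: [0.2, 0.3, -0.3]
opening: 0.575
```

Call:
send_rows --translation '[[-0.8, 1, 0], [-0.8, 0.9, 0], [-0.5, 0.7, 0], [-0.27, 0.3, 0], [0, 0, 0]]' --rotation '[[0, 0, 0], [0, 0, 0], [0, 0, 0], [0, 0, 0], [0, 0, 0]]' --grip '[40, 40, 40, 40, 40]'

```text
time: 16.6
eef_pos: [0.5998, -0.235, 0.1269]
tcp_rot: [0.707, 0.707, -0.0, -0.001]
contact_force: [0.4, 0.2, -2.0]
opening: 0.57
```

Call:
send_rows --translation '[[0, 0, 0.5], [0, 0, 0.8], [0, 0, 0.7], [0, 0, 0.3], [0, 0, 0]]' --rotation '[[0, 0, 0], [0, 0, 0], [0, 0, 0], [0, 0, 0], [0, 0, 0]]' --grip '[40, 40, 40, 40, 40]'

```text
time: 17.23
eef_pos: [0.5994, -0.2345, 0.0574]
tcp_rot: [0.707, 0.707, -0.0, -0.001]
contact_force: [-0.2, 0.2, -1.4]
opening: 0.574
```

Call:
send_rows --translation '[[0, 0, 0.08], [0, 0, 0.05], [0, 0, 0.03], [0, 0, 0]]' --rotation '[[0, 0, 0], [0, 0, 0], [0, 0, 0], [0, 0, 0]]' --grip '[40, 40, 40, 40]'

```text
time: 17.73
eef_pos: [0.6002, -0.235, 0.0539]
tcp_rot: [0.707, 0.707, 0.0, 0.0]
contact_force: [-0.9, -0.4, -1.8]
opening: 0.573
```

Call:
send_rows --translation '[[0, 0, 0], [0, 0, 0], [0, 0, 0], [0, 0, 0], [0, 0, -0.4]]' --rotation '[[0, 0, 0], [0, 0, 0], [0, 0, 0], [0, 0, 0], [0, 0, 0]]' --grip '[56, 68, 80, 85, 85]'

```text
time: 18.35
eef_pos: [0.5993, -0.2345, 0.0649]
tcp_rot: [0.707, 0.707, -0.0, -0.001]
contact_force: [-0.3, -0.3, -0.6]
opening: 0.996
```

Call:
send_rows --translation '[[0, 0, -0.8], [0, 0, -1], [0, 0, -1], [0, 0, -1], [0, 0, -0.4]]' --rotation '[[0, 0, 0], [0, 0, 0], [0, 0, 0], [0, 0, 0], [0, 0, 0]]' --grip '[85, 85, 85, 85, 85]'

```text
time: 18.98
eef_pos: [0.6012, -0.2356, 0.1952]
tcp_rot: [0.707, 0.707, 0.001, 0.002]
contact_force: [0.2, -0.5, 0.0]
opening: 0.995
```

Call:
send_rows --translation '[[0.1, -0.6, 0], [0.2, -1, 0], [0.2, -1, 0], [0.2, -1, 0], [0.2, -1, 0]]' --rotation '[[0, 0, 0], [0, 0, 0], [0, 0, 0], [0, 0, 0], [0, 0, 0]]' --grip '[85, 85, 85, 85, 85]'

```text
time: 19.6
eef_pos: [0.4608, -0.2076, 0.1912]
tcp_rot: [0.707, 0.707, -0.0, -0.001]
contact_force: [-0.7, -0.2, 0.4]
opening: 0.991
```

Call:
send_rows --translation '[[0.2, -1, 0], [0, -0.6, 0], [0, 0, 0]]' --rotation '[[0, 0, 0], [0, 0, 0], [0, 0, 0]]' --grip '[85, 85, 85]'

```text
time: 19.98
eef_pos: [0.4133, -0.2018, 0.1913]
tcp_rot: [0.707, 0.707, 0.0, -0.0]
contact_force: [0.6, 0.4, 1.1]
opening: 0.996
```

Run:
```python
from h import *
a=cam("scene")[0]; b=cam("top")[0]
cv2.imwrite("pics/s3.png",np.vstack([a[140:260,110:430],b[120:270,95:415]]).repeat(2,0).repeat(2,1))
```

```text
(no output)
```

View pics/s3.png

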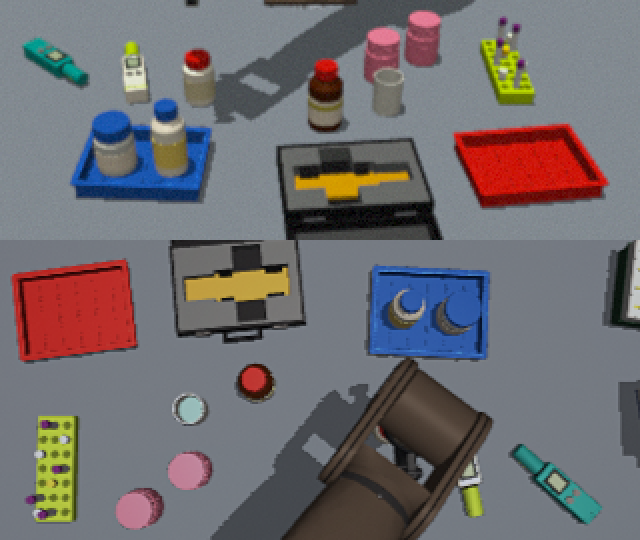

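Call:
send_rows --translation '[[0, 0, 0.7], [0, 0, 1], [0, 0, 1], [0, 0, 1], [0, 0, 0.8]]' --rotation '[[0, 0, 0], [0, 0, 0], [0, 0, 0], [0, 0, 0], [0, 0, 0]]' --grip '[85, 85, 85, 85, 85]'

```text
time: 20.7
eef_pos: [0.4146, -0.2019, 0.0553]
tcp_rot: [0.707, 0.707, 0.0, -0.0]
contact_force: [-0.2, 0.5, -0.2]
opening: 0.994
```

Call:
send_rows --translation '[[0, 0, 0.6], [0, 0, 0.3], [0, 0, 0], [0, 0, 0], [0, 0, 0]]' --rotation '[[0, 0, 0], [0, 0, 0], [0, 0, 0], [0, 0, 0], [0, 0, 0]]' --grip '[85, 85, 42, 42, 42]'

```text
time: 21.32
eef_pos: [0.415, -0.2027, 0.0307]
tcp_rot: [0.707, 0.707, 0.0, 0.001]
contact_force: [0.2, -0.6, 1.1]
opening: 0.591
```

Call:
send_rows --translation '[[0, 0, 0], [0, 0, 0], [0, 0, -0.3], [0, 0, -0.5], [0, 0, 0]]' --rotation '[[0, 0, 0], [0, 0, 0], [0, 0, 0], [0, 0, 0], [0, 0, 0]]' --grip '[42, 42, 42, 42, 42]'

```text
time: 21.95
eef_pos: [0.4149, -0.2027, 0.0552]
tcp_rot: [0.707, 0.707, 0.0, 0.001]
contact_force: [0.2, -0.1, -1.6]
opening: 0.588
```

Call:
send_rows --translation '[[0, 0, -0.6], [0, 0, -1], [0.1, 0, -1], [0.3, 0, -1], [0.6, 0.3, -0.6]]' --rotation '[[0, 0, 0], [0, 0, 0], [0, 0, 0], [0, 0, 0], [0, 0, 0]]' --grip '[42, 42, 42, 42, 42]'

```text
time: 22.58
eef_pos: [0.4232, -0.1723, 0.1812]
tcp_rot: [0.707, 0.707, 0.0, 0.001]
contact_force: [1.2, -0.1, -1.0]
opening: 0.596
```

Call:
send_rows --translation '[[1, 0.4, 0], [1, 0.4, 0], [1, 0.4, 0], [1, 0.4, 0], [1, 0.4, 0]]' --rotation '[[0, 0, 0], [0, 0, 0], [0, 0, 0], [0, 0, 0], [0, 0, 0]]' --grip '[42, 42, 42, 42, 42]'

```text
time: 23.2
eef_pos: [0.4829, -0.0209, 0.1793]
tcp_rot: [0.707, 0.707, -0.0, -0.0]
contact_force: [0.6, -0.1, -1.1]
opening: 0.593
```

Call:
send_rows --translation '[[1, 0.4, 0], [1, 0.4, 0], [1, 0.4, 0], [1, 0.4, 0], [1, 0.4, 0]]' --rotation '[[0, 0, 0], [0, 0, 0], [0, 0, 0], [0, 0, 0], [0, 0, 0]]' --grip '[42, 42, 42, 42, 42]'

```text
time: 23.82
eef_pos: [0.5428, 0.129, 0.1792]
tcp_rot: [0.707, 0.707, -0.0, -0.0]
contact_force: [-0.3, -0.5, -1.0]
opening: 0.594
```

Call:
send_rows --translation '[[1, 0.4, 0], [1, 0.4, 0], [1, 0.4, 0], [1, 0.4, 0], [1, 0.4, 0]]' --rotation '[[0, 0, 0], [0, 0, 0], [0, 0, 0], [0, 0, 0], [0, 0, 0]]' --grip '[42, 42, 42, 42, 42]'

```text
time: 24.45
eef_pos: [0.6027, 0.2789, 0.1789]
tcp_rot: [0.707, 0.707, -0.001, -0.0]
contact_force: [0.1, -0.5, -2.0]
opening: 0.588
```

Call:
send_rows --translation '[[1, 0.2, 0], [0.8, 0.1, 0], [0.4, 0, 0], [0, 0, 0]]' --rotation '[[0, 0, 0], [0, 0, 0], [0, 0, 0], [0, 0, 0]]' --grip '[42, 42, 42, 42]'

```text
time: 24.95
eef_pos: [0.6114, 0.3444, 0.1794]
tcp_rot: [0.707, 0.708, -0.0, -0.0]
contact_force: [0.8, 0.3, -0.9]
opening: 0.595
```

Call:
send_rows --translation '[[0, 0, 0.6], [0, 0, 0.9], [0, 0, 1], [0, 0, 1], [0, 0, 0.7]]' --rotation '[[0, 0, 0], [0, 0, 0], [0, 0, 0], [0, 0, 0], [0, 0, 0]]' --grip '[42, 42, 42, 42, 42]'

```text
time: 25.58
eef_pos: [0.6106, 0.3425, 0.0506]
tcp_rot: [0.707, 0.707, -0.002, -0.001]
contact_force: [-0.1, 0.0, -0.7]
opening: 0.594
```

Call:
send_rows --translation '[[0, 0, 0.4], [0, 0, 0.07], [0, 0, 0.05], [0, 0, 0.03], [0, 0, 0]]' --rotation '[[0, 0, 0], [0, 0, 0], [0, 0, 0], [0, 0, 0], [0, 0, 0]]' --grip '[42, 42, 42, 42, 42]'

```text
time: 26.2
eef_pos: [0.6123, 0.3443, 0.0381]
tcp_rot: [0.707, 0.707, 0.001, 0.0]
contact_force: [0.5, -0.2, -1.2]
opening: 0.594
```

Call:
send_rows --translation '[[0, 0, 0.05], [0, 0, 0], [0, 0, 0], [0, 0, 0], [0, 0, 0]]' --rotation '[[0, 0, 0], [0, 0, 0], [0, 0, 0], [0, 0, 0], [0, 0, 0]]' --grip '[42, 58, 70, 85, 85]'

```text
time: 26.82
eef_pos: [0.612, 0.3441, 0.0359]
tcp_rot: [0.707, 0.707, 0.0, 0.0]
contact_force: [0.5, 0.4, -1.9]
opening: 0.995
```

Call:
send_rows --translation '[[0, 0, -0.4], [0, 0, -0.8], [0, 0, -1], [0, 0, -1], [0, 0, -1]]' --rotation '[[0, 0, 0], [0, 0, 0], [0, 0, 0], [0, 0, 0], [0, 0, 0]]' --grip '[85, 85, 85, 85, 85]'

```text
time: 27.45
eef_pos: [0.6124, 0.3443, 0.1655]
tcp_rot: [0.707, 0.707, 0.001, 0.001]
contact_force: [-0.4, 0.1, 0.2]
opening: 0.999
```

Call:
send_rows --translation '[[-0.3, -0.1, -0.9], [-0.8, -0.3, 0], [-1, -0.4, 0], [-1, -0.4, 0], [-1, -0.4, 0]]' --rotation '[[0, 0, 0], [0, 0, 0], [0, 0, 0], [0, 0, 0], [0, 0, 0]]' --grip '[85, 85, 85, 85, 85]'

```text
time: 28.08
eef_pos: [0.5641, 0.2203, 0.1913]
tcp_rot: [0.707, 0.707, 0.001, 0.001]
contact_force: [0.6, -0.6, 0.8]
opening: 0.994
```

Call:
send_rows --translation '[[-1, -0.4, 0], [-1, -0.4, 0], [-1, -0.4, 0], [-1, -0.4, 0], [-1, -0.4, 0]]' --rotation '[[0, 0, 0], [0, 0, 0], [0, 0, 0], [0, 0, 0], [0, 0, 0]]' --grip '[85, 85, 85, 85, 85]'

```text
time: 28.7
eef_pos: [0.5042, 0.0701, 0.1912]
tcp_rot: [0.707, 0.707, 0.001, 0.001]
contact_force: [-0.3, -0.3, 0.1]
opening: 0.995
```

Call:
send_rows --translation '[[-0.9, -0.3, 0], [-0.7, -0.2, 0], [-0.5, 0, 0], [0, 0, 0]]' --rotation '[[0, 0, 0], [0, 0, 0], [0, 0, 0], [0, 0, 0]]' --grip '[85, 85, 85, 85]'

```text
time: 29.2
eef_pos: [0.4896, 0.0073, 0.19]
tcp_rot: [0.707, 0.707, 0.001, 0.001]
contact_force: [-0.8, 0.1, -0.2]
opening: 0.996
```

Call:
send_rows --translation '[[-0.05, 0, 0.7], [0, 0, 0.9], [0, 0, 0.9], [0, 0, 0.9], [0, 0, 0.8]]' --rotation '[[0, 0, 0], [0, 0, 0], [0, 0, 0], [0, 0, 0], [0, 0, 0]]' --grip '[85, 85, 85, 85, 85]'

```text
time: 29.82
eef_pos: [0.4893, 0.0073, 0.0621]
tcp_rot: [0.707, 0.708, 0.0, -0.0]
contact_force: [0.0, 0.0, 0.5]
opening: 0.995
```

Call:
send_rows --translation '[[0, 0, 0.4], [0, 0, 0.15], [0, 0, 0], [0, 0, 0], [0, 0, 0]]' --rotation '[[0, 0, 0], [0, 0, 0], [0, 0, 0], [0, 0, 0], [0, 0, 0]]' --grip '[85, 85, 45, 45, 45]' --squeeze 55

```text
time: 30.45
eef_pos: [0.4903, 0.0063, 0.0477]
tcp_rot: [0.707, 0.707, 0.001, 0.001]
contact_force: [1.2, 0.1, 3.5]
opening: 0.639
```

Call:
send_rows --translation '[[0, 0, 0], [0, 0, 0], [0, 0, -0.3], [0, 0, -0.5], [0, 0, 0]]' --rotation '[[0, 0, 0], [0, 0, 0], [0, 0, 0], [0, 0, 0], [0, 0, 0]]' --grip '[45, 45, 45, 45, 45]'

```text
time: 31.08
eef_pos: [0.4899, 0.0063, 0.0716]
tcp_rot: [0.707, 0.707, 0.001, 0.001]
contact_force: [0.1, 1.1, -2.0]
opening: 0.636
```

Call:
send_rows --translation '[[0, 0, -0.6], [0, 0.1, -0.8], [0.3, 0.4, -0.55], [0.7, 0.6, 0], [1, 0.6, 0]]' --rotation '[[0, 0, 0], [0, 0, 0], [0, 0, 0], [0, 0, 0], [0, 0, 0]]' --grip '[45, 45, 45, 45, 45]'

```text
time: 31.7
eef_pos: [0.5403, 0.0666, 0.1288]
tcp_rot: [0.707, 0.707, -0.0, 0.0]
contact_force: [0.1, 0.5, -1.3]
opening: 0.639
```

Call:
send_rows --translation '[[1, 0.6, 0], [1, 0.6, 0], [1, 0.6, 0], [1, 0.4, 0], [1, 0.3, 0]]' --rotation '[[0, 0, 0], [0, 0, 0], [0, 0, 0], [0, 0, 0], [0, 0, 0]]' --grip '[45, 45, 45, 45, 45]'

```text
time: 32.33
eef_pos: [0.6149, 0.2174, 0.1279]
tcp_rot: [0.707, 0.707, -0.001, -0.0]
contact_force: [1.0, -0.3, -2.2]
opening: 0.639
```

Call:
send_rows --translation '[[0.8, 0.1, 0], [0.5, 0.07, 0], [0.2, 0, 0], [0, 0, 0]]' --rotation '[[0, 0, 0], [0, 0, 0], [0, 0, 0], [0, 0, 0]]' --grip '[45, 45, 45, 45]'

```text
time: 32.83
eef_pos: [0.6198, 0.2613, 0.1287]
tcp_rot: [0.707, 0.707, -0.0, 0.0]
contact_force: [-0.1, 0.7, -1.8]
opening: 0.635
```

Call:
send_rows --translation '[[0, 0, 0.5], [0, 0, 0.8], [0, 0, 0.7], [0, 0, 0.3], [0, 0, 0]]' --rotation '[[0, 0, 0], [0, 0, 0], [0, 0, 0], [0, 0, 0], [0, 0, 0]]' --grip '[45, 45, 45, 45, 45]'

```text
time: 33.45
eef_pos: [0.6194, 0.2612, 0.0584]
tcp_rot: [0.707, 0.707, -0.001, -0.001]
contact_force: [-0.1, 0.3, -2.0]
opening: 0.637
```

Call:
send_rows --translation '[[0, 0, 0.1], [0, 0, 0.06], [0, 0, 0.03], [0, 0, 0]]' --rotation '[[0, 0, 0], [0, 0, 0], [0, 0, 0], [0, 0, 0]]' --grip '[45, 45, 45, 45]'

```text
time: 33.95
eef_pos: [0.6201, 0.2616, 0.0542]
tcp_rot: [0.707, 0.707, 0.0, 0.0]
contact_force: [0.0, 0.0, -2.2]
opening: 0.645
```

Call:
send_rows --translation '[[0, 0, 0], [0, 0, 0], [0, 0, 0], [0, 0, 0], [0, 0, -0.4]]' --rotation '[[0, 0, 0], [0, 0, 0], [0, 0, 0], [0, 0, 0], [0, 0, 0]]' --grip '[62, 72, 85, 85, 85]'

```text
time: 34.58
eef_pos: [0.6191, 0.2613, 0.0652]
tcp_rot: [0.707, 0.707, -0.001, -0.001]
contact_force: [-0.5, 0.5, 0.6]
opening: 0.997
```

Call:
send_rows --translation '[[0, 0, -0.8], [0, 0, -1], [0, 0, -1], [0, 0, -1], [0, 0, -1]]' --rotation '[[0, 0, 0], [0, 0, 0], [0, 0, 0], [0, 0, 0], [0, 0, 0]]' --grip '[85, 85, 85, 85, 85]'

```text
time: 35.2
eef_pos: [0.6201, 0.2616, 0.2122]
tcp_rot: [0.707, 0.707, 0.001, 0.0]
contact_force: [-0.8, 0.4, 0.8]
opening: 0.996
```

Call:
send_rows --translation '[[-0.5, -0.2, -0.4], [-1, -0.4, -0.4], [-1, -0.4, 0], [-1, -0.4, 0], [-1, -0.4, 0]]' --rotation '[[0, 0, -1], [0, 0, 0], [0, 0, 0], [0, 0, 0], [0, 0, 0]]' --grip '[85, 85, 85, 85, 85]'

```text
time: 35.83
eef_pos: [0.5765, 0.1218, 0.2352]
tcp_rot: [0.675, 0.737, 0.001, 0.001]
contact_force: [-0.5, -0.6, 0.3]
opening: 0.995
```

Call:
send_rows --translation '[[-1, -0.4, 0], [-1, -0.4, 0], [-1, -0.4, 0], [-1, -0.4, 0], [-1, -0.4, 0]]' --rotation '[[0, 0, 0], [0, 0, 0], [0, 0, 0], [0, 0, 0], [0, 0, 0]]' --grip '[85, 85, 85, 85, 85]'

```text
time: 36.45
eef_pos: [0.5298, -0.0329, 0.2351]
tcp_rot: [0.675, 0.737, 0.0, 0.001]
contact_force: [-0.6, -0.6, -0.2]
opening: 0.995
```

Call:
send_rows --translation '[[-1, -0.3, 0], [-1, -0.3, 0], [-1, -0.3, 0], [-1, -0.3, 0], [-1, -0.3, 0]]' --rotation '[[0, 0, 0], [0, 0, 0], [0, 0, 0], [0, 0, 0], [0, 0, 0]]' --grip '[85, 85, 85, 85, 85]'

```text
time: 37.08
eef_pos: [0.4982, -0.1863, 0.2352]
tcp_rot: [0.675, 0.737, 0.0, 0.001]
contact_force: [1.2, -0.3, 0.6]
opening: 0.995
```

Call:
send_rows --translation '[[-0.8, -0.96, 0], [-0.8, -0.96, 0], [-0.8, -0.96, 0], [-0.8, -0.96, 0], [-0.8, -0.96, 0]]' --rotation '[[0, 0, 0], [0, 0, 0], [0, 0, 0], [0, 0, 0], [0, 0, 0]]' --grip '[85, 85, 85, 85, 85]'

```text
time: 37.7
eef_pos: [0.3646, -0.3183, 0.2352]
tcp_rot: [0.675, 0.737, -0.0, 0.001]
contact_force: [-0.3, 0.1, -0.2]
opening: 0.996
```

Call:
send_rows --translation '[[0, 0, 0], [0, 0, 0], [0, 0, 0], [0, 0, 0], [0, 0, 0]]' --rotation '[[0, 0, -1], [0, 0, -1], [0, 0, -1], [0, 0, -1], [0, 0, -1]]' --grip '[85, 85, 85, 85, 85]'

```text
time: 38.33
eef_pos: [0.3655, -0.3175, 0.2351]
tcp_rot: [0.499, 0.867, -0.0, 0.001]
contact_force: [0.8, -0.3, -0.3]
opening: 0.997
```

Call:
send_rows --translation '[[0, 0, 0], [0, 0, 0], [0, 0, 0], [0, 0, 0], [0, 0, 0]]' --rotation '[[0, 0, -1], [0, 0, -1], [0, 0, -1], [0, 0, -1], [0, 0, -1]]' --grip '[85, 85, 85, 85, 85]'

```text
time: 38.95
eef_pos: [0.3655, -0.3175, 0.2351]
tcp_rot: [0.299, 0.954, -0.0, 0.001]
contact_force: [-0.3, -0.7, 0.5]
opening: 0.994
```

Call:
send_rows --translation '[[0, 0, 0], [0, 0, 0], [0, 0, 0], [0, 0, 0], [0, 0, 0]]' --rotation '[[0, 0, -1], [0, 0, -1], [0, 0, -1], [0, 0, -1], [0, 0, -1]]' --grip '[85, 85, 85, 85, 85]'

```text
time: 39.58
eef_pos: [0.3655, -0.3175, 0.2351]
tcp_rot: [0.085, 0.996, -0.001, 0.0]
contact_force: [-0.8, 0.4, 0.2]
opening: 0.995
```

Call:
send_rows --translation '[[0, 0, 0], [0, 0, 0], [0, 0, 0], [0, 0, 0], [0, 0, 0]]' --rotation '[[0, 0, -1], [0, 0, -1], [0, 0, -1], [0, 0, -1], [0, 0, 0]]' --grip '[85, 85, 85, 85, 85]'

```text
time: 40.2
eef_pos: [0.3655, -0.3175, 0.235]
tcp_rot: [-0.087, 0.996, -0.001, 0.0]
contact_force: [-1.0, 0.2, -0.4]
opening: 0.994
```

Run:
```python
from h import *
s=ctrl.get_state();print(s["qpos"].round(3),s["eef_pos"])
c=cam("wrist"); cv2.imwrite("pics/w1.png",c[0])
for b in blobs(c[0],(29,130,80),(40,255,255),100): print("lime",cv2.boundingRect(b),rect(c,b,.02),rect(c,b,.03))
for p in [(.365,-.32,.03)]: print(proj(c,p))
```

```text
[-0.925 -0.149  2.03  -0.     1.26  -2.67 ] [ 0.36554014 -0.31751334  0.23495375]
lime (239, 90, 21, 41) (295.4, -335.3, 48.2, 24.6, 11.3) (295.4, -335.2, 46.8, 23.9, 11.3)
[251.67415789 167.93662983]
```

View pics/w1.png

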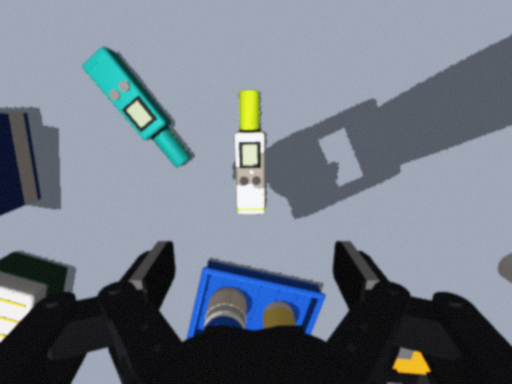

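Run:
```python
from h import *
c=cam("wrist"); im=c[0]
roi=im[80:225,225:280]; hsv=cv2.cvtColor(roi,cv2.COLOR_BGR2HSV)
m=((hsv[...,2]>190)|((hsv[...,1]>130)&(hsv[...,0]>25)&(hsv[...,0]<42)&(hsv[...,2]>80))).astype(np.uint8)*255
m=cv2.morphologyEx(m,cv2.MORPH_CLOSE,np.ones((9,9)))
cs,_=cv2.findContours(m,cv2.RETR_EXTERNAL,cv2.CHAIN_APPROX_NONE)
b=max(cs,key=cv2.contourArea)+np.array([225,80]); print(cv2.boundingRect(b))
P=ray(c,b.reshape(-1,2),.03)[:,:2]*1000
body=b.reshape(-1,2); body=body[body[:,1]>134]
print("body",rect(c,body.reshape(-1,1,2),.03)); print("all",rect(c,b,.03))
u=np.array([-np.cos(np.radians(11)),-np.sin(np.radians(11))]); t=P@u; v=np.array([-u[1],u[0]]); w=P@v
print("along ext",t.min(),t.max(),"tail point",P[t.argmin()])
for z in(.03,.013): print(rect(c,max(blobs(im,(29,130,80),(40,255,255),100),key=cv2.contourArea),z))
```

```text
(234, 90, 30, 125)
body (376.3, -321.3, 106.0, 36.2, 10.5)
all (350.5, -326.1, 158.5, 36.2, 10.5)
along ext -361.1914988290598 -202.55586028509225 tail point [ 426.11454452 -299.22132979]
(295.4, -335.8, 46.6, 23.0, 10.2)
(295.6, -336.1, 48.9, 24.1, 10.2)
```

Call:
send_rows --translation '[[-0.1, -0.18, 0.5], [0, 0, 1], [0, 0, 1], [0, 0, 1], [0, 0, 1]]' --rotation '[[0, 0, -0.1], [0, 0, 0], [0, 0, 0], [0, 0, 0], [0, 0, 0]]' --grip '[70, 70, 70, 70, 70]' --squeeze 40

```text
time: 40.92
eef_pos: [0.3691, -0.3219, 0.097]
tcp_rot: [-0.092, 0.996, 0.0, -0.0]
contact_force: [-0.1, -0.3, -0.0]
opening: 0.818
```

Call:
send_rows --translation '[[0, 0, 1], [0, 0, 1], [0, 0, 0.7], [0, 0, 0.3], [0, 0, 0]]' --rotation '[[0, 0, 0], [0, 0, 0], [0, 0, 0], [0, 0, 0], [0, 0, 0]]' --grip '[70, 70, 70, 70, 70]'

```text
time: 41.55
eef_pos: [0.369, -0.3218, 0.0082]
tcp_rot: [-0.092, 0.996, 0.001, -0.0]
contact_force: [0.0, -0.2, -0.2]
opening: 0.824
```

Call:
send_rows --translation '[[0, 0, 0.07], [0, 0, 0], [0, 0, 0], [0, 0, 0], [0, 0, 0]]' --rotation '[[0, 0, 0], [0, 0, 0], [0, 0, 0], [0, 0, 0], [0, 0, 0]]' --grip '[70, 28, 28, 28, 28]'

```text
time: 42.18
eef_pos: [0.3698, -0.3229, 0.0078]
tcp_rot: [-0.092, 0.996, -0.001, 0.0]
contact_force: [-0.3, 0.1, 4.6]
opening: 0.436
```

Call:
send_rows --translation '[[0, 0, 0], [0, 0, -0.3], [0, 0, -0.7], [0, 0, -0.7], [0, 0, 0]]' --rotation '[[0, 0, 0], [0, 0, 0], [0, 0, 0], [0, 0, 0], [0, 0, 0]]' --grip '[28, 28, 28, 28, 28]'

```text
time: 42.8
eef_pos: [0.37, -0.323, 0.0593]
tcp_rot: [-0.092, 0.996, -0.001, 0.001]
contact_force: [-0.4, 0.5, -0.5]
opening: 0.435
```

Run:
```python
from h import *
for n,roi in(("top",(170,120,250,170)),("scene",(245,205,330,250))):
    c=cam(n); b=max(blobs(c[0],(15,150,80),(28,255,255),60,roi),key=cv2.contourArea)
    P=ray(c,b.reshape(-1,2),.012)[:,:2]*1000
    for a in (4.8,):
        ux=np.array([-np.sin(np.radians(a)),np.cos(np.radians(a))]); uy=np.array([np.cos(np.radians(a)),np.sin(np.radians(a))])
        t=P@ux; w=P@uy; lm=t.min()
        print(n,rect(c,b,.012),"along",t.min().round(1),t.max().round(1))
        for lo,hi in((5,35),(45,85),(95,118),(128,165)):
            k=(t-lm>lo)&(t-lm<hi); print("  sec",lo,hi,"across",w[k].min().round(1),w[k].max().round(1))
    cv2.imwrite(f"pics/k_{n}.png",cv2.resize(c[0][100:260,160:345],None,fx=4,fy=4,interpolation=cv2.INTER_CUBIC))
```

```text
top (651.7, 37.4, 48.8, 169.9, 4.8) along -102.2 67.7
  sec 5 35 across 634.0 674.3
  sec 45 85 across 628.1 676.9
  sec 95 118 across 635.9 676.5
  sec 128 165 across 639.6 675.1
scene (657.7, 35.0, 57.7, 169.9, 1.2) along -104.1 65.6
  sec 5 35 across 631.6 659.1
  sec 45 85 across 627.9 686.6
  sec 95 118 across 633.5 660.2
  sec 128 165 across 635.4 654.9
```

View pics/k_scene.png

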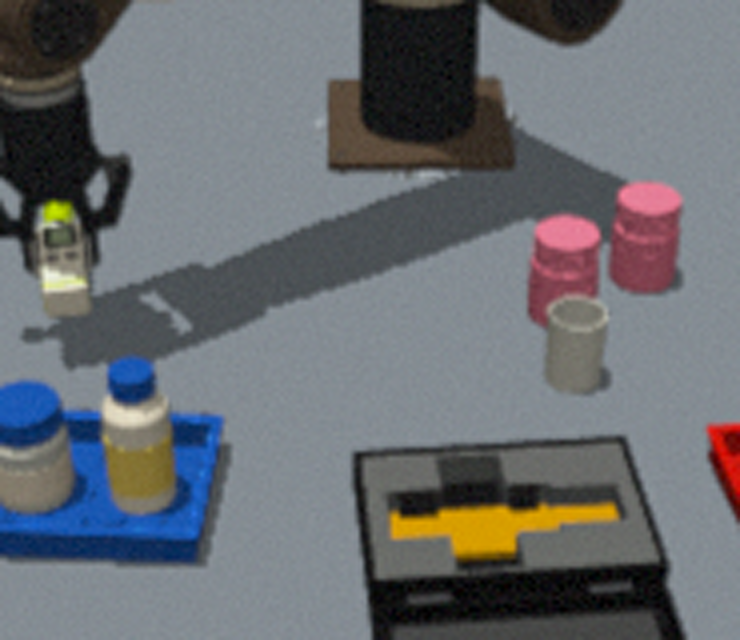

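Run:
```python
from h import *
c=cam("top"); im=c[0]
g=cv2.cvtColor(im,cv2.COLOR_BGR2GRAY)
k=np.zeros_like(g); k[70:175,170:252]=255
m=((g<45)&(k>0)).astype(np.uint8)*255
m=cv2.morphologyEx(m,cv2.MORPH_CLOSE,np.ones((3,3)))
cs,_=cv2.findContours(m,cv2.RETR_EXTERNAL,cv2.CHAIN_APPROX_NONE)
for b in cs:
    if cv2.contourArea(b)>300:
        print(cv2.boundingRect(b),rect(c,b,.032),rect(c,b,0))
# outer side edges: fit lines to left-/right-most dark pixels per row
for side in(0,-1):
    pts=[]
    for r in range(125,158):
        x=np.where(m[r]>0)[0]
        if len(x): pts.append((x[side],r))
    P=ray(c,np.array(pts),.032)[:,:2]*1000
    v=cv2.fitLine(P.astype(np.float32),cv2.DIST_HUBER,0,.01,.01).ravel(); print("edge",np.degrees(np.arctan2(v[1],v[0])).round(2),v[2:].round(1))
```

```text
(178, 76, 65, 62) (766.5, 42.3, 197.3, 204.8, 3.0) (776.8, 45.6, 202.6, 210.3, 3.0)
edge 60.53 [652.2  91.7]
edge 40.62 [652.9 -29.3]
```

Call:
send_rows --translation '[[0, 0, -0.5], [0, 0, -0.9], [0, 0, -1], [0, 0, -0.8], [0, 0, -0.2]]' --rotation '[[0, 0, 0.2], [0, 0, 0.5], [0, 0, 0.8], [0, 0, 1], [0, 0, 1]]' --grip '[28, 28, 28, 28, 28]'

```text
time: 43.58
eef_pos: [0.3701, -0.3232, 0.1626]
tcp_rot: [0.063, 0.998, -0.002, 0.001]
contact_force: [0.6, -0.4, -1.8]
opening: 0.435
```

Call:
send_rows --translation '[[0, 0, 0], [0, 0, 0], [0, 0, 0], [0, 0, 0], [0, 0, 0]]' --rotation '[[0, 0, 1], [0, 0, 1], [0, 0, 1], [0, 0, 1], [0, 0, 1]]' --grip '[28, 28, 28, 28, 28]'

```text
time: 44.2
eef_pos: [0.3693, -0.3221, 0.1602]
tcp_rot: [0.277, 0.961, 0.0, -0.0]
contact_force: [-0.2, 0.3, -0.5]
opening: 0.433
```

Call:
send_rows --translation '[[0, 0, 0], [0, 0, 0], [0, 0, 0], [0, 0, 0], [0, 0, 0]]' --rotation '[[0, 0, 1], [0, 0, 1], [0, 0, 1], [0, 0, 1], [0, 0, 1]]' --grip '[28, 28, 28, 28, 28]'

```text
time: 44.82
eef_pos: [0.3693, -0.3221, 0.1602]
tcp_rot: [0.478, 0.878, 0.0, -0.0]
contact_force: [0.1, 0.1, -0.8]
opening: 0.434
```

Call:
send_rows --translation '[[0, 0, 0], [0, 0, 0], [0, 0, 0], [0, 0, 0], [0, 0, 0], [0, 0, 0]]' --rotation '[[0, 0, 1], [0, 0, 1], [0, 0, 1], [0, 0, 1], [0, 0, 1], [0, 0, 0.7]]' --grip '[28, 28, 28, 28, 28, 28]'

```text
invalid input
```

Call:
send_rows --translation '[[0, 0, 0], [0, 0, 0], [0, 0, 0], [0, 0, 0], [0, 0, 0]]' --rotation '[[0, 0, 1], [0, 0, 1], [0, 0, 1], [0, 0, 1], [0, 0, 1]]' --grip '[28, 28, 28, 28, 28]'

```text
time: 45.45
eef_pos: [0.3692, -0.3221, 0.1602]
tcp_rot: [0.657, 0.754, 0.0, -0.0]
contact_force: [0.0, -0.4, -0.1]
opening: 0.438
```

Call:
send_rows --translation '[[0, 0, 0], [0.3, 0.3, 0], [0.7, 0.7, 0], [1, 1, 0], [1, 1, 0]]' --rotation '[[0, 0, 0.68], [0, 0, 0], [0, 0, 0], [0, 0, 0], [0, 0, 0]]' --grip '[28, 28, 28, 28, 28]'

```text
time: 46.08
eef_pos: [0.4527, -0.2237, 0.1602]
tcp_rot: [0.678, 0.735, 0.0, 0.0]
contact_force: [0.2, -0.9, -0.8]
opening: 0.432
```

Call:
send_rows --translation '[[1, 1, 0], [1, 1, 0], [1, 1, 0], [1, 1, 0], [1, 1, 0]]' --rotation '[[0, 0, 0], [0, 0, 0], [0, 0, 0], [0, 0, 0], [0, 0, 0]]' --grip '[28, 28, 28, 28, 28]'

```text
time: 46.7
eef_pos: [0.59, -0.0615, 0.16]
tcp_rot: [0.677, 0.736, 0.0, -0.0]
contact_force: [0.0, 0.3, -0.4]
opening: 0.435
```

Call:
send_rows --translation '[[1, 1, 0], [0.9, 0.8, 0], [0.5, 0.5, 0], [0.1, 0.1, 0], [0, 0, 0]]' --rotation '[[0, 0, 0], [0, 0, 0], [0, 0, 0], [0, 0, 0], [0, 0, 0]]' --grip '[28, 28, 28, 28, 28]'

```text
time: 47.32
eef_pos: [0.6545, 0.0165, 0.1597]
tcp_rot: [0.678, 0.735, -0.0, -0.0]
contact_force: [0.2, 0.6, -1.3]
opening: 0.435
```

Run:
```python
from h import *
s=ctrl.get_state(); x,y,z,w=s["tcp_rot"]; psi=90-2*np.degrees(np.arcsin(x)); print(s["eef_pos"],psi)
d=np.array([.6555,.0168])-s["eef_pos"][:2]; a=np.radians(psi)
print("units tool x,y",d@[-np.sin(a),np.cos(a)]/.03,d@[np.cos(a),np.sin(a)]/.03)
cv2.imwrite("pics/k2.png",cv2.resize(cam("scene")[0][110:270,200:410],None,fx=3.6,fy=3.6,interpolation=cv2.INTER_CUBIC))
```

```text
[0.65452185 0.01654566 0.15972135] 4.627567959255018
units tool x,y 0.005819906573573702 0.03318259867646839
```

View pics/k2.png

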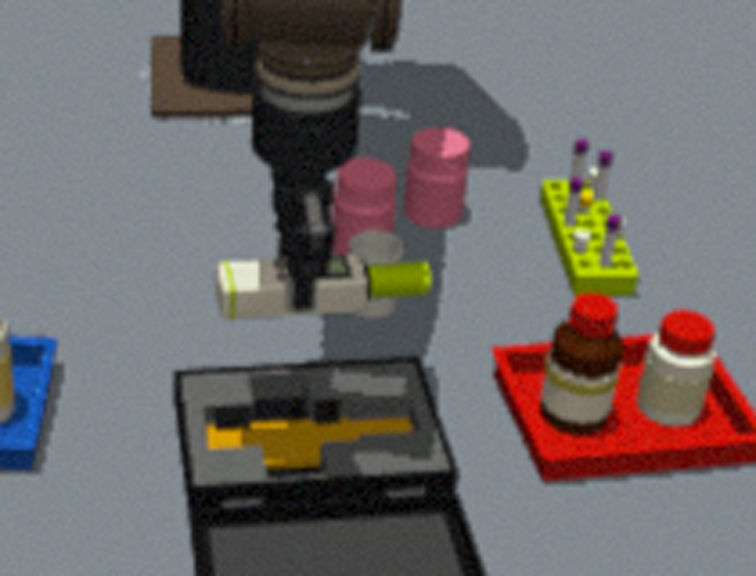

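Call:
send_rows --translation '[[0, 0.03, 0.5], [0, 0, 0.9], [0, 0, 0.9], [0, 0, 0.8], [0, 0, 0.5]]' --rotation '[[0, 0, 0], [0, 0, 0], [0, 0, 0], [0, 0, 0], [0, 0, 0]]' --grip '[28, 28, 28, 28, 28]'

```text
time: 48.0
eef_pos: [0.6542, 0.0164, 0.0493]
tcp_rot: [0.678, 0.735, -0.001, -0.001]
contact_force: [0.6, -0.4, 0.3]
opening: 0.436
```

Call:
send_rows --translation '[[0, 0, 0.3], [0, 0, 0.15], [0, 0, 0.1], [0, 0, 0]]' --rotation '[[0, 0, 0], [0, 0, 0], [0, 0, 0], [0, 0, 0]]' --grip '[28, 28, 28, 28]'

```text
time: 48.5
eef_pos: [0.6562, 0.017, 0.0359]
tcp_rot: [0.678, 0.735, 0.0, 0.0]
contact_force: [-0.1, -0.4, -1.0]
opening: 0.435
```

Call:
send_rows --translation '[[0, 0, 0.1], [0, 0, 0.1], [0, 0, 0.1], [0, 0, 0]]' --rotation '[[0, 0, 0], [0, 0, 0], [0, 0, 0], [0, 0, 0]]' --grip '[28, 28, 28, 28]'

```text
time: 49.0
eef_pos: [0.6557, 0.017, 0.0263]
tcp_rot: [0.678, 0.735, -0.0, -0.0]
contact_force: [-1.4, 0.4, 0.6]
opening: 0.433
```

Call:
send_rows --translation '[[0, 0, 0.07], [0, 0, 0.07], [0, 0, 0.05], [0, 0, 0]]' --rotation '[[0, 0, 0], [0, 0, 0], [0, 0, 0], [0, 0, 0]]' --grip '[28, 28, 28, 28]'

```text
time: 49.5
eef_pos: [0.6557, 0.017, 0.0203]
tcp_rot: [0.678, 0.735, -0.0, -0.0]
contact_force: [-0.7, -0.7, 0.3]
opening: 0.439
```

Call:
send_rows --translation '[[0, 0, 0.04], [0, 0, 0.04], [0, 0, 0]]' --rotation '[[0, 0, 0], [0, 0, 0], [0, 0, 0]]' --grip '[28, 28, 28]'

```text
time: 49.88
eef_pos: [0.6559, 0.017, 0.0198]
tcp_rot: [0.678, 0.735, -0.0, -0.0]
contact_force: [-4.2, -0.7, 8.2]
opening: 0.438
```

Call:
send_rows --translation '[[0, 0, 0], [0, 0, 0], [0, 0, 0], [0, 0, 0]]' --rotation '[[0, 0, 0], [0, 0, 0], [0, 0, 0], [0, 0, 0]]' --grip '[50, 60, 60, 60]'

```text
time: 50.38
eef_pos: [0.6558, 0.017, 0.018]
tcp_rot: [0.678, 0.735, -0.0, -0.0]
contact_force: [-0.1, -0.4, 0.3]
opening: 0.703
```

Call:
send_rows --translation '[[0, 0, -0.3], [0, 0, -0.6], [0, 0, -0.6], [0, 0, -0.3], [0, 0, 0]]' --rotation '[[0, 0, 0], [0, 0, 0], [0, 0, 0], [0, 0, 0], [0, 0, 0]]' --grip '[60, 60, 60, 30, 0]'

```text
time: 51.0
eef_pos: [0.6567, 0.0169, 0.0741]
tcp_rot: [0.678, 0.735, 0.001, 0.001]
contact_force: [-0.2, -0.3, -0.9]
opening: 0.287
```

Call:
send_rows --translation '[[0, 0, 0], [0, 0, 0], [0, 0, 0], [0, 0, 0], [0, 0, 0]]' --rotation '[[0, 0, 0], [0, 0, 0], [0, 0, 0], [0, 0, 0], [0, 0, 0]]' --grip '[0, 0, 0, 0, 0]'

```text
time: 51.62
eef_pos: [0.6558, 0.017, 0.0722]
tcp_rot: [0.678, 0.735, -0.0, -0.0]
contact_force: [0.2, -0.0, -0.8]
opening: 0.0
```

Call:
send_rows --translation '[[0, 0, 0.4], [0, 0, 0.3], [0, 0, 0.15], [0, 0, 0.08], [0, 0, 0]]' --rotation '[[0, 0, 0], [0, 0, 0], [0, 0, 0], [0, 0, 0], [0, 0, 0]]' --grip '[0, 0, 0, 0, 0]'

```text
time: 52.25
eef_pos: [0.6558, 0.017, 0.0443]
tcp_rot: [0.678, 0.735, -0.0, -0.0]
contact_force: [0.1, -0.0, -0.3]
opening: -0.002
```

Call:
send_rows --translation '[[0, 0, 0.06], [0, 0, 0.04], [0, 0, 0]]' --rotation '[[0, 0, 0], [0, 0, 0], [0, 0, 0]]' --grip '[0, 0, 0]'

```text
time: 52.62
eef_pos: [0.6562, 0.0169, 0.0421]
tcp_rot: [0.678, 0.735, 0.0, 0.0]
contact_force: [-0.8, 0.6, 3.8]
opening: 0.001
```

Call:
send_rows --translation '[[0, 0, 0.04], [0, 0, 0]]' --rotation '[[0, 0, 0], [0, 0, 0]]' --grip '[0, 0]'

```text
time: 52.88
eef_pos: [0.6562, 0.017, 0.0421]
tcp_rot: [0.678, 0.735, -0.0, 0.0]
contact_force: [-4.0, -0.2, 8.5]
opening: -0.001
```

Call:
send_rows --translation '[[0, 0, -0.5], [0, 0, -1], [0, 0, -1], [0, 0, -1], [0, 0, -1]]' --rotation '[[0, 0, 0], [0, 0, 0], [0, 0, 0], [0, 0, 0], [0, 0, 0]]' --grip '[0, 0, 0, 0, 0]'

```text
time: 53.5
eef_pos: [0.6558, 0.017, 0.1766]
tcp_rot: [0.678, 0.735, 0.0, 0.0]
contact_force: [0.6, -0.2, -0.1]
opening: -0.0
```

Call:
send_rows --translation '[[-1, -1, -1], [-1, -1, 0], [-1, -1, 0], [-1, -0.5, 0], [0, 0, 0]]' --rotation '[[0, 0, 0], [0, 0, 0], [0, 0, 0], [0, 0, 0], [0, 0, 0]]' --grip '[0, 0, 0, 0, 0]'

```text
time: 54.12
eef_pos: [0.5603, -0.1128, 0.2058]
tcp_rot: [0.679, 0.734, 0.0, 0.001]
contact_force: [0.7, 0.2, -0.1]
opening: -0.004
```

Run:
```python
from h import *
a=cam("scene")[0][150:270,120:420]; b=cam("top")[0][90:270,95:395]
cv2.imwrite("pics/f.png",cv2.resize(np.vstack([a,b]),None,fx=2,fy=2,interpolation=cv2.INTER_CUBIC))
c=cam("top")
im=c[0]; bl=blobs(im,(29,130,80),(42,255,255),20,(170,115,250,170))
for q in bl: print("lime cap",rect(c,q,.03))
d=cam("scene")
for q in blobs(d[0],(29,130,80),(42,255,255),8,(245,195,335,250)): print("scene lime",rect(d,q,.034))
```

```text
lime cap (648.2, 97.8, 45.7, 23.1, 88.4)
scene lime (656.3, 94.1, 47.2, 35.4, 88.8)
```

View pics/f.png

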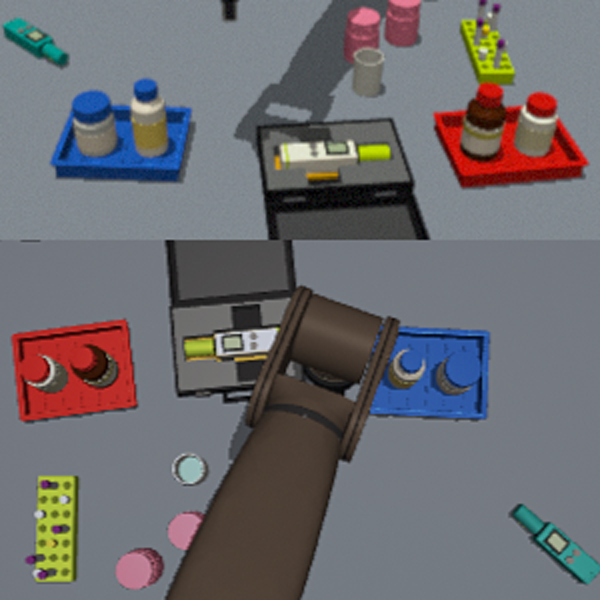

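```bash
python3 -c "
from plant import ctrl,ticket
s=ctrl.get_state();print(s['time'],s['contact_force']);print(ticket.sign_off())"
```

```text
54.325 [-0.66854847 -0.16034756 -0.50541778]
the job is handed in; nothing more can be done
None
```

The job is handed in at 54.3 s of the 144 s allowed. The hand-in reports no verdict, so I don't know the judged result.

- **Bottles:** the last pictures show both acid bottles upright in the red tray and both alkali bottles upright in the blue one. The beaker, the rack and the look-alikes appear to stand where they were.
- **Tester:** it lies display up in the case cutout. The gripper stalled at 8.2 N at the expected full-depth height. A second press on top met it at z 0.0421 m (0.042 expected when fully home) and held there up to 8.5 N.
- **Final state:** the arm is clear of everything, and the wrist force reads about zero.

One check disagreed. The two cameras put the tester about 2 to 6 mm towards the cap end of my estimate of the case origin. That is within the 9 mm tolerance, and the cutout itself leaves only about 6 mm of play lengthways. I did not measure tilt directly. I judged it level from the full-depth contact and the picture.

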